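# Put a flatted specimen away in the purged keeping cell

### The job

Put the mounted specimen that has the flat ground on its side away in the keeping cell. Pull the cell's spring plunger to free the sliding cover, slide the cover fully open and let the plunger snap into its open hole; seat the specimen fully down in the nest, polished face up, with its flat against the nest's flat; then slide the cover shut and let the plunger snap home again. Leave the two round specimens standing in the rack and never tip the flatted one over.

Things in the scene. Friction and masses are not known exactly. Their poses are not given: they have to be found in the camera images.
- cell: Keeping cell fixed to the bench: grey-painted block, x -40 to 132, y -70 to 70 mm, deck 44 mm above the bench. Origin on the bench under the nest's axis; its +x is the way the cover opens. Under the shut cover its opening, 42 mm along x by 104 mm along y about the nest, leaves room for fingers beside a specimen only along y. Side rails at |y| above 50 mm are 58 mm high.
- cover (a joint): Steel cover plate, top 50.5 mm above the bench, sliding along the cell's +x: 0 m shut over the opening, 0.058 m fully open; hard stops at both ends, about 2 N friction. Its only handle is the plunger's knob, which travels with it.
- plunger (a joint): Spring index plunger on the cover, pulled straight up: 0 m home (pin 7 mm deep in a hole of the deck, cover locked), 0.011 m right up; cover free above 0.007 m. Spring 4.4 N at home, 9 N right up. The two holes are met when the cover stands at its shut or open stop (1.5 mm play); in between, a released pin rests on the deck and reads about 0.007 m.
- knob (a point): Centre of the plunger's black pull knob, 78 mm above the bench when home; 20 mm across, 25 mm across its flared top, 22 mm tall (67 to 89 mm above the bench). It lies 55 mm from the nest's axis along the cell's +x when shut, 113 mm when open. Below it are a sleeve 20 mm across and a plate whose top is 53.5 mm above the bench.
- nest (a point): Middle of the nest's floor, 10 mm above the bench, axes as the cell's. D-shaped pocket 33 mm across, 8 mm deep in a 42 x 48 mm block whose top is 18 mm above the bench, mouth chamfered 2 mm, its flat 12.5 mm from the axis on the cell's +y side: about 1.5 mm clearance round the specimen.
- nest_flat (a point): Middle of the pocket's flat at floor height: 12.5 mm from the nest's axis along the cell's +y.
- flat_specimen: Flatted specimen: black moulded mount, 30 mm diameter, 26 mm tall, polished steel rectangle on top, one flat ground on its side 11 mm from the axis (26 mm from the flat to the far side). About 40 g. Origin at the middle of its underside, z up; its +y points out through the flat. It stands in one of the rack's three places, flat roughly facing the wall on the rack's +x side.
- specimen_flat (a point): Middle of the flat's lower edge: 11 mm from the specimen's axis along its +y, at the underside. (To set the specimen down: the bench between rack and cell, round world x 0.475, y 0.045 m, is always clear.)
- rack: Grey plastic rack fixed to the bench: open-ended channel 236 mm long along its y, 36 mm wide inside, floor 6 mm, walls 31 mm above the bench (8 mm thick, 1 mm below the flatted specimen's top), so a specimen in it can be gripped only along the channel. Origin on the bench under its middle. Specimens stand at about y = -68, 0 and 68 mm in any order.
- round_specimen_a: Round black mounted specimen, 30 mm diameter, 21 mm tall, standing in the rack. Stays there. Origin at the middle of its underside.
- round_specimen_b: Round black mounted specimen, 30 mm diameter, 18 mm tall, standing in the rack. Stays there. Origin at the middle of its underside.
There are look-alikes about, which are no part of the job. What is shaped like the flat_specimen but green or orange is not meant.

How it is judged (in metres and radians):
On the way, in this order (a step that is already met when the one before it is completed fails the run):
1. the cover is fully open and the plunger has snapped into the open hole (value of joint cover above 0.055 m and value of joint plunger below 0.002 m), for 0.2 s.
2. with the cover open, the flatted specimen sits fully down in the nest, flat to flat, released (horizontal distance between flat_specimen and nest below 0.003 m and z of flat_specimen in the frame of nest below 0.002 m and horizontal distance between specimen_flat and nest_flat below 0.005 m and angle between flat_specimen's own z axis and vertical below 0.06 rad and value of joint cover above 0.05 m and contact force between the fingers and flat_specimen below 0.1 N), for 0.2 s.
At the end, for the whole second after the job is handed in: The flatted specimen rests upright in the nest, at most 3 mm off its axis and 2 mm off its floor, its flat at the nest's flat (their middles within 5 mm); the cover is shut within 3 mm and the plunger is home within 2 mm (horizontal distance between flat_specimen and nest below 0.003 m and z of flat_specimen in the frame of nest below 0.002 m and horizontal distance between specimen_flat and nest_flat below 0.005 m and angle between flat_specimen's own z axis and vertical below 0.06 rad and value of joint cover below 0.003 m and value of joint plunger below 0.002 m and linear speed of flat_specimen below 0.02 m/s); the robot touches nothing.
It fails at once if a round specimen is moved more than 25 mm or tipped (distance of any of round_specimen_a, round_specimen_b from where it was at the start of the episode above 0.025 m or angle between any of round_specimen_a, round_specimen_b's own z axis and vertical above 0.5 rad).
It fails at once if the flatted specimen is tipped over (angle between flat_specimen's own z axis and vertical above 0.7 rad).
It also fails if it takes over 72 s, if anything falls off the work surface, if the arm or the gripper's body presses on something with over 40 N, if the wrist force passes 120 N, or if a joint passes its speed limit or range.

### The arm

A 6-joint arm with a two-finger parallel gripper is mounted at the origin on a cart in front of the work surface, level with it; the furniture and walls round the work are solid. World frame = base frame: x ahead of the robot, y to its left, z up, the work surface at z = 0. Lengths are in mm, angles in rad, forces in N, time in s.
With the tool pointing down it reaches from about 275 to 825 mm from the base axis. Payload 5.2 kg.
Tool frame: the origin (TCP) lies at the very end of the fingers, on their centre line; the grasp point (between the pads) lies 19 mm behind it; z points along the fingers, y is the direction in which the jaws open and shut (so a half turn about z gives the same grasp; the last joint's range is limited). The gripper opens to 93 mm and grips with 3 to 60 N. Pads are 15 mm wide; open, the fingers measure 128 mm over their backs; the gripper's body (75 mm by 188 mm) begins 65 mm behind the grasp point.
Start: joints at [1.054, 0.259, 1.535, -0, 1.348, -0.203], TCP at [169.749, 523.154, 218.653] pointing down, gripper open.
Joint ranges: [-3.14, 3.14], [-0.91, 2.08], [0.19, 2.58], [-1.22, 4.36], [0.22, 2.71], [-3.12, 3.12]. Speed limits (rad/s): [2.57, 2.57, 3.14, 3.14, 3.14, 3.14].

### API

Orientations are given as [roll, pitch, yaw] about the fixed x, y, z axes, in that order (R = Rz(yaw) Ry(pitch) Rx(roll)).
In Python, from bench import robot gives the robot as it stands. The module is installed in compiled form; this text tells all that it offers. Calls block until the motion is done:
- robot.move_ptp(position, orientation): joint-space move of the TCP to a pose.
- robot.move_linear(position, ori=None, speed=150, f_stop=None): straight line of the TCP; ori=None keeps the orientation; speed is the mean speed in mm/s. With f_stop (N) it stops when the force on the tool has changed by that much, and returns True; else False.
- robot.move_j(angles): joint-space move.
- robot.move_gripper(opening): opening from 0.0 (shut) to 1.0 (fully open); the grip force is fixed at half the most; returns when the fingers have stopped.
- robot.sleep(seconds).
- robot.inverse_kinematics(position, orientation): joint angles nearest the present ones, or None.
- robot.get_image(name): name is "side" or "top" or "wrist"; returns a dict with "img" (400x640x3 uint8, blue, green, red), "fovy" (degrees; the focal length in pixels is half the picture's height over the tangent of half this angle, whatever the lens; pixels are square), "cx", "cy" (the principal point, pixels), "eye" and "orientation" of the camera in the world. Camera axes: x right, y down, z forward; pixel columns grow to the right and rows downward; lengths in mm; the calibration is good to about 2 mm. A picture is of the moment at which its call begins. There is no depth.
A pose or a line that the arm cannot do raises robot.MotionError and nothing moves.
- robot.hand_in(): hands the job in, once; it reports no verdict.
Readings, each from a call of its own:
- robot.current_t(): time.
- robot.current_qpos(): joint angles.
- robot.current_joint_vel(): joint speeds.
- robot.current_joint_efforts(): joint torques, N m.
- robot.current_tcp_pos(): TCP position.
- robot.current_eef_rot(): TCP orientation.
- robot.current_contact_force(): force on the tool from outside, world axes, zero at the start.
- robot.current_ft_torque(): the same for the moment, N m.
- robot.current_gripper_width(): opening from 0.0 (shut) to 1.0 (fully open).
Only numpy, scipy, OpenCV 4.12 (cv2) and the standard library are available. Lean on these libraries where they do the work, as an engineer would, in place of code of your own. Each camera call takes 0.05 s, during which the arm holds its last target. There are 200 camera calls.

## Working session

There is one attempt and no reset: what is moved stays moved. The work goes in short steps, each a Python script; the robot and the scene stay as the last script left them, time stands still between calls to the robot, and variables do not carry over. Pictures are saved under pics/ and viewed, about 8 in all and at most 12, crops included, and the job is handed in when it is done.

```bash
mkdir -p pics; ls; python3 - <<'E'
from bench import robot
import cv2,numpy as np
for n in("top","side"):
    d=robot.get_image(n); cv2.imwrite(f"pics/{n}0.png",d["img"])
    print(n,{k:(np.round(v,4).tolist() if k!="img" else 0) for k,v in d.items()})
print(robot.current_t(),robot.current_eef_rot(),robot.current_gripper_width())
E
```

```text
pics
top {'img': 0, 'fovy': 52.3182, 'cx': 315.7175, 'cy': 196.7082, 'eye': [356.1114, 21.0776, 1066.7263], 'orientation': [-2.9402, -0.0039, -1.5802]}
side {'img': 0, 'fovy': 47.17, 'cx': 314.7445, 'cy': 203.1249, 'eye': [423.7323, 755.2174, 600.4291], 'orientation': [-2.1619, -0.0075, -2.9429]}
0.1 [-3.14001788e+00 -2.85325192e-04  2.82782544e+00] 0.9981103594699776
```

View pics/top0.png

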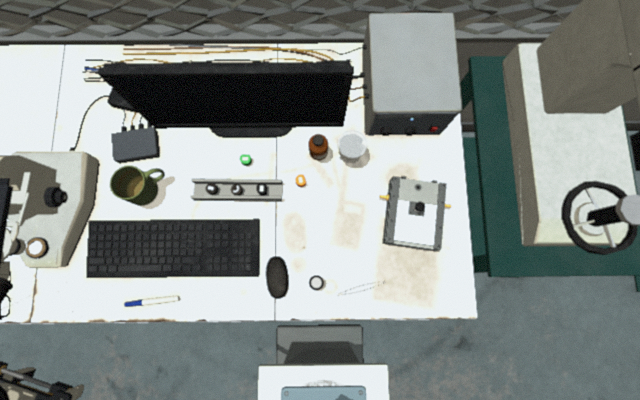

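View pics/side0.png

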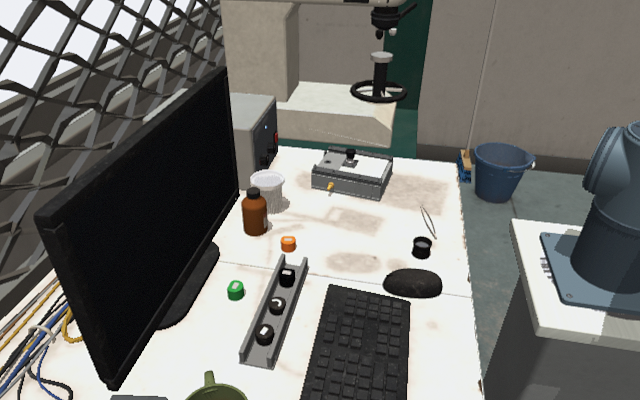

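The top view shows the rack at about (237,190) with three specimens at (212,189), (237,189) and (262,189). The cell is at about (415,213), with its knob at (417,207). The green (246,159) and orange (300,181) pieces are decoys, and so is the black one at (316,283), which stands outside the rack. I'll enlarge the rack and the cell next.

```bash
python3 - <<'E'
import cv2,numpy as np
t=cv2.imread("pics/top0.png"); s=cv2.imread("pics/side0.png")
a=cv2.resize(t[172:208,187:287],None,fx=8,fy=8,interpolation=cv2.INTER_CUBIC)
b=cv2.resize(t[172:256,376:456],None,fx=3.6,fy=3.6,interpolation=cv2.INTER_CUBIC)
c=cv2.resize(s[255:365,235:310],None,fx=2.75,fy=2.75,interpolation=cv2.INTER_CUBIC)
d=cv2.resize(s[140:205,305:400],None,fx=3,fy=3,interpolation=cv2.INTER_CUBIC)
o=np.zeros((600,800,3),np.uint8); o[:288,:800]=a
x=0
for im in(b,c,d):
    h,w=im.shape[:2]; w=min(w,800-x); o[290:290+h,x:x+w]=im[:310,:w]; x+=w+2
cv2.imwrite("pics/crop1.png",o)
E
```

```text
(no output)
```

View pics/crop1.png

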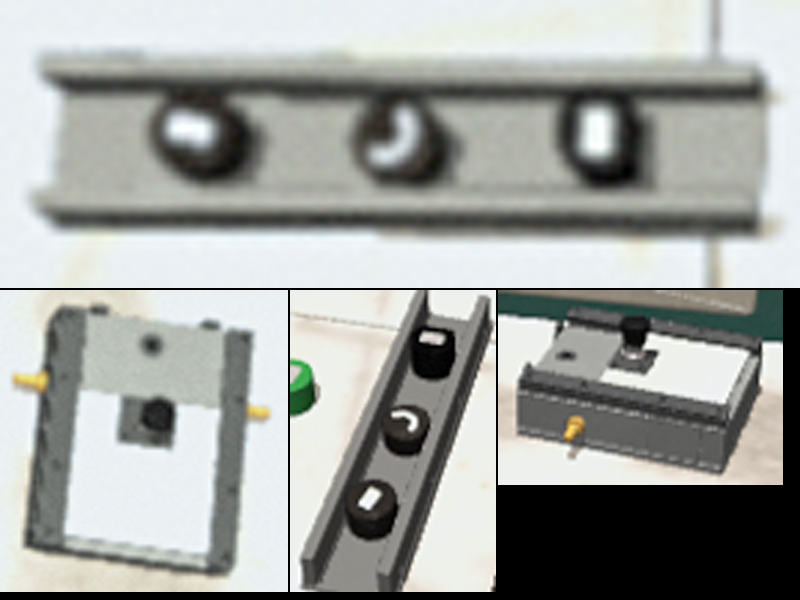

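The enlarged crop leaves three candidates in the rack: (212,189) and (237,189), which look round and low, and (262,189), which is taller, has a steel rectangle and a D outline. The last one fits the flatted specimen. I'll confirm it from the wrist camera and measure both sites in the same step.

```bash
cat > h.py <<'E'
from bench import robot
import numpy as np, cv2, pickle
from scipy.spatial.transform import Rotation as R
def ray(d,u,v):
    f=200/np.tan(np.radians(d["fovy"]/2))
    return R.from_euler('xyz',d["orientation"]).apply([(u-d["cx"])/f,(v-d["cy"])/f,1.])
def p2w(d,u,v,z):
    r=ray(d,u,v); e=np.array(d["eye"]); return e+r*(z-e[2])/r[2]
def snap(cam,name):
    d=robot.get_image(cam); cv2.imwrite(f"pics/{name}.png",d["img"]); pickle.dump(d,open(f"{name}.pkl","wb")); return d
def load(name): return pickle.load(open(f"{name}.pkl","rb"))
def w2p(d,p):
    f=200/np.tan(np.radians(d["fovy"]/2))
    q=R.from_euler('xyz',d["orientation"]).inv().apply(np.array(p)-d["eye"])
    return [d["cx"]+f*q[0]/q[2],d["cy"]+f*q[1]/q[2]]
def ori(yaw): return [np.pi,0,yaw]
def st(tag=""): print(tag,"t",round(robot.current_t(),2),"tcp",np.round(robot.current_tcp_pos(),1),"yaw",np.round(robot.current_eef_rot()[2],3),"g",round(robot.current_gripper_width()*93,1),"F",np.round(robot.current_contact_force(),1),flush=True)
E
python3 - <<'E'
from h import *
d=snap("top","top1")
b=lambda x,y:(x/3.6+376,(y-290)/3.6+172)
k=p2w(d,*b(158,412),89); h=p2w(d,*b(151,344),44); s=p2w(d,187+597/8,172+130/8,32)
print("knob",k,"hole",h,"spec",s)
for n,c in(("TL",(60,312)),("TR",(250,335)),("BR",(228,572)),("BL",(28,548))): print(n,p2w(d,*b(*c),58))
ax=(h-k)[:2]; yaw=np.arctan2(ax[1],ax[0]); print("cellyaw",yaw)
for y in(np.pi,0,-np.pi+.01):
    try: print(y,robot.inverse_kinematics([s[0],s[1],250],ori(y)),robot.inverse_kinematics([k[0],k[1],250],ori(y)))
    except Exception as e: print(e)
robot.move_ptp([s[0],s[1],250],ori(np.pi)); w=snap("wrist","w_rack"); st()
print(w["eye"],w["orientation"],w["fovy"],w2p(w,s))
robot.move_ptp([k[0],k[1],290],ori(np.pi)); w=snap("wrist","w_cell"); st()
print(w["eye"],w["orientation"],w2p(w,k))
cv2.imwrite("pics/both.png",cv2.resize(np.vstack([load("w_rack")["img"],w["img"]]),(480,600),interpolation=cv2.INTER_AREA))
E
```

```text
knob [ 530.63595474 -238.72694756   89.        ] hole [ 588.17244789 -248.66490169   44.        ] spec [591.02050708 155.70651129  32.        ]
TL [ 608.81931349 -181.73575671   58.        ]
TR [ 590.92817665 -315.47839784   58.        ]
BR [ 424.49939449 -288.19701546   58.        ]
BL [ 442.12051307 -151.86570689   58.        ]
cellyaw -0.17103679994185886
3.141592653589793 [ 0.0753058   0.35211895  1.32835015  0.          1.46112356 -1.49549053] [-0.61435379  0.29805153  1.4046231   0.          1.43891802 -2.18515011]
0 [ 7.53057990e-02  3.52118946e-01  1.32835015e+00 -4.44089210e-16
  1.46112356e+00  1.64610213e+00] [-6.14353787e-01  2.98051530e-01  1.40462310e+00 -4.44089210e-16
  1.43891802e+00  9.56442540e-01]
-3.1315926535897933 [ 0.0753058   0.35211895  1.32835015  0.          1.46112356 -1.50549053] [-0.61435379  0.29805153  1.4046231   0.          1.43891802 -2.19515011]
 t 2.22 tcp [590.6 156.8 250. ] yaw -3.14 g 92.9 F [-0.5 -0.6  0.3]
[514.17999811 156.73878091 415.37324634] [2.86606673e+00 2.82055580e-04 1.57262027e+00] 58.3664509730746 [np.float64(317.2317470863615), np.float64(175.23462857954962)]
 t 3.75 tcp [ 531.1 -237.4  289.9] yaw -3.14 g 93.0 F [-0.6  0.1  0.1]
[ 454.56648567 -237.59207674  455.25320038] [2.86579825e+00 5.96553629e-05 1.57278700e+00] [np.float64(316.99590764522554), np.float64(177.64859059535468)]
```

View pics/w_cell.png

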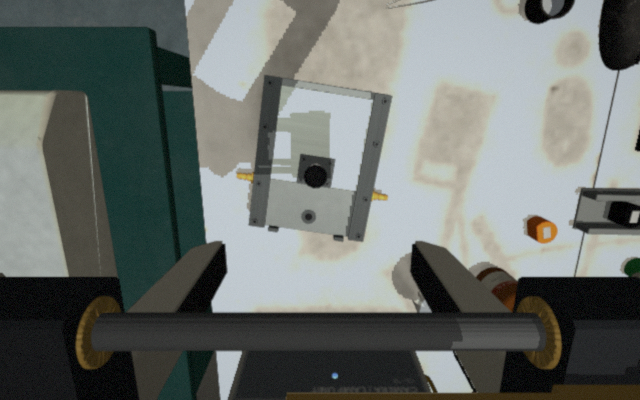

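View pics/w_rack.png

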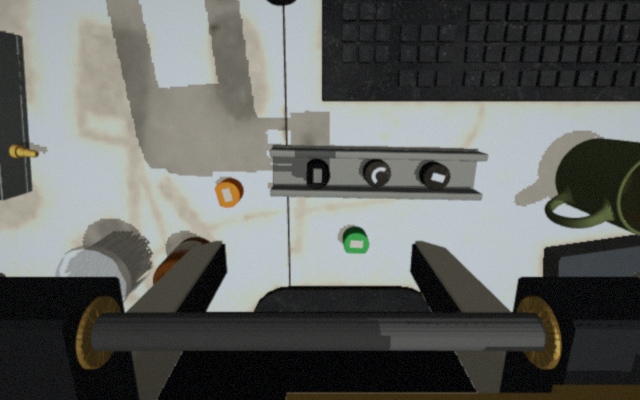

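The wrist views show the knob at (316,175), the open hole at (309,216) and the rail corners at about (266,76), (391,95), (362,241) and (249,226). The rack candidates are at (317,173), (376,173) and (435,175). I'll make one enlarged crop of both areas.

```bash
python3 - <<'E'
from h import *
a=load("w_rack")["img"][140:205,262:492]; b=load("w_cell")["img"][65:250,235:400]
s=load("w_rack")["img"][148:198,292:342]
o=np.zeros((600,800,3),np.uint8)
A=cv2.resize(a,None,fx=2,fy=2,interpolation=cv2.INTER_CUBIC); S=cv2.resize(s,None,fx=8,fy=8,interpolation=cv2.INTER_CUBIC); B=cv2.resize(b[:, :],None,fx=2,fy=2,interpolation=cv2.INTER_CUBIC)
o[:A.shape[0],:A.shape[1]]=A; o[135:535,:400]=S; o[135:135+B.shape[0],420:420+B.shape[1]]=B
cv2.imwrite("pics/crop2.png",o)
w=load("w_cell")
for n,p,z in(("knob",(316,175),89),("hole",(309,216),44),("c0",(266,76),58),("c1",(391,95),58),("c2",(362,241),58),("c3",(249,226),58)): print(n,p2w(w,*p,z))
w=load("w_rack")
for n,p,z in (("top",(317,175),32),("rackWallA",(272,147),31),("B",(486,151),31),("C",(271,193),31),("D",(481,196),31)): print(n,p2w(w,*p,z))
E
```

```text
knob [ 527.83230199 -239.76550238   89.        ]
hole [ 587.11335586 -248.45748972   44.        ]
c0 [ 428.69097292 -292.36466279   58.        ]
c1 [ 447.48690703 -160.31724302   58.        ]
c2 [ 613.67080581 -185.25567787   58.        ]
c3 [ 595.07084847 -318.59744363   58.        ]
top [590.761328   155.45400584  32.        ]
rackWallA [560.64628566 107.35680582  31.        ]
B [564.4844576  336.45985258  31.        ]
C [611.30724272 104.56417883  31.        ]
D [614.29620707 337.35514493  31.        ]
```

View pics/crop2.png

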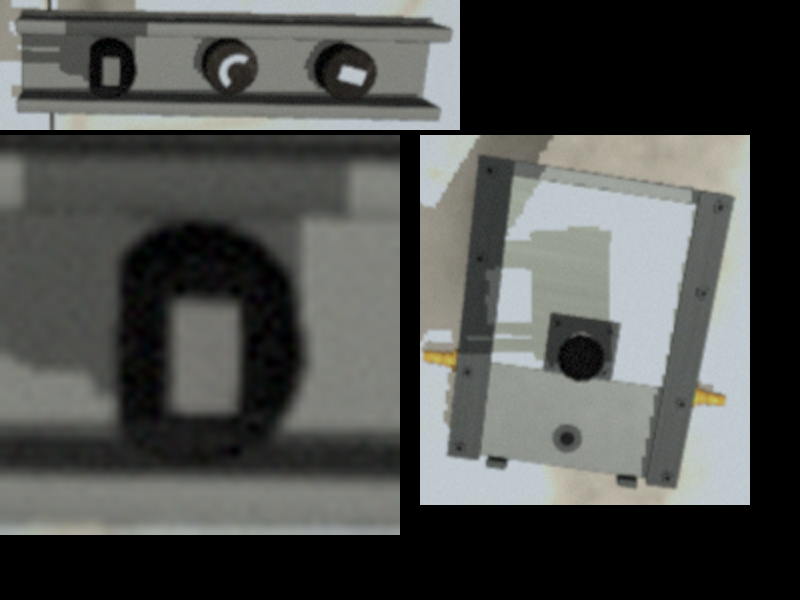

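The crop confirms the target. The rack specimen at wrist pixel (317,173) has the D outline with a steel rectangle. The other two, at (376,173) and (435,175), are round. Its straight edge seems to face image left (world −y), so I'll check that up close before grasping it. The cell fits yaw ≈ −0.148 with the knob at about (529,−240). I'll open the cover now.

```bash
cat >> h.py <<'E'
YC=-0.148; EX=np.array([np.cos(YC),np.sin(YC),0]); EY=np.array([-np.sin(YC),np.cos(YC),0]); TY=np.pi+YC
E
python3 - <<'E'
from h import *
K=np.array([528.8,-239.8,0])
robot.move_gripper(0.6)
robot.move_ptp(K+[0,0,130],ori(TY))
print(robot.move_linear(K+[0,0,63],speed=80,f_stop=10)); st("down")
robot.move_gripper(0.0); st("grip")
p=robot.current_tcp_pos()
print(robot.move_linear(np.array(p)+[0,0,10],speed=30)); st("lift")
E
```

```text
False
down t 6.21 tcp [ 529.2 -240.1   63.5] yaw 2.994 g 55.7 F [-0.4  0.1  0.1]
grip t 6.85 tcp [ 528.8 -240.4   63.2] yaw 2.994 g 22.9 F [-1.7 -3.2  1.3]
False
lift t 7.34 tcp [ 528.6 -240.3   72.8] yaw 2.994 g 22.8 F [ 0.8 -4.5 -9.1]
```

```bash
python3 - <<'E'
from h import *
p=np.array(robot.current_tcp_pos())
print(robot.move_linear(p+EX*62,speed=40,f_stop=12)); st("slid")
q=np.array(robot.current_tcp_pos()); print("slid",(q-p)@EX)
print(robot.move_linear(q-[0,0,9.5],speed=30,f_stop=15)); st("low")
robot.move_gripper(0.6); st("rel")
robot.move_linear(q+[0,0,60],speed=150)
# look at cell and then close at specimen
robot.move_ptp(np.array([474.,-232,230]),ori(TY)); snap("wrist","w_nest"); st()
w=load("w_nest"); print(w["eye"])
robot.move_ptp([610,156,140],ori(np.pi)); snap("wrist","w_spec"); st()
a=load("w_nest")["img"][:260,160:480]; b=load("w_spec")["img"][:260,160:480]
o=np.hstack([a,b]); cv2.imwrite("pics/o3.png",cv2.resize(o,(800,325),interpolation=cv2.INTER_CUBIC))
cv2.imwrite("pics/o3.png",np.vstack([cv2.resize(b,(738,600),interpolation=cv2.INTER_CUBIC)]))
E
```

```text
False
slid t 9.03 tcp [ 586.2 -249.    71. ] yaw 2.994 g 23.0 F [-7.4 -5.1 -7.3]
slid 58.23080504678264
True
low t 9.43 tcp [ 586.2 -249.3   63.1] yaw 2.993 g 22.9 F [-1.4 -0.3  5.3]
rel t 10.15 tcp [ 584.6 -249.5   60.4] yaw 2.993 g 55.7 F [-0.7 -0.5  0. ]
 t 11.47 tcp [ 474.3 -231.9  228.4] yaw 2.993 g 55.2 F [-0.3  1.  -0.2]
[ 398.58778798 -220.74977931  394.34276015]
 t 13.07 tcp [610.4 154.6 140.3] yaw 3.14 g 55.5 F [ 0.8  0.6 -0.1]
```

View pics/o3.png

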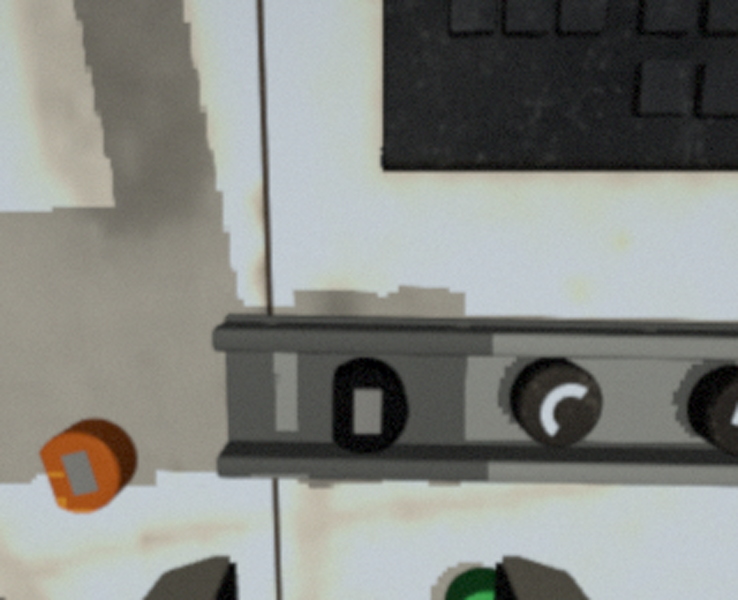

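View pics/w_nest.png

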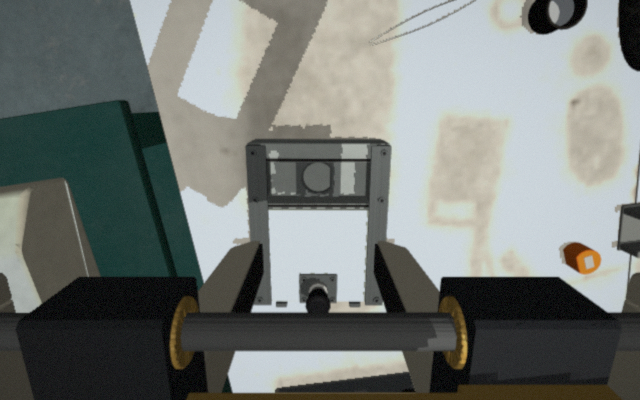

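The close view confirms it: the black specimen's straight side spans (333,385)–(333,435) in the crop and faces world −y, along the channel. That disagrees with the briefing's "facing the wall". The jaws along the channel will therefore grip the flat directly, and a half turn presents it to the cell's +y. The cover is open, with the knob at (318,298) and the nest pocket at (317,177). Next I'll enlarge the nest for measurement.

```bash
python3 - <<'E'
from h import *
w=load("w_spec"); print(w["eye"])
px=lambda x,y:(160+x/2.306,y/2.306)
for n,p,z in(("flat",(333,410),32),("far",(408,410),32),("+x edge top",(365,453),32),("-x edge base",(367,357),6),("-x edge top z32",(367,357),32),("rect",(367,412),32),("innerwall -x top",(367,352),31),("wall +x inner top",(367,459),31),("floor-wall -x?",(300,356),6)): print(n,np.round(p2w(w,*px(*p),z),1))
w=load("w_nest"); print(w["eye"])
c=cv2.resize(w["img"][130:215,240:395],None,fx=5,fy=5,interpolation=cv2.INTER_CUBIC)
cv2.imwrite("pics/nest.png",cv2.convertScaleAbs(c,alpha=1.3,beta=15))
E
```

```text
[533.88454186 155.22410526 305.50443181]
flat [590.9 144.2  32. ]
far [590.9 169.5  32. ]
+x edge top [605.9 155.   32. ]
-x edge base [576.7 155.7   6. ]
-x edge top z32 [573.  155.6  32. ]
rect [591.6 155.6  32. ]
innerwall -x top [571.5 155.6  31. ]
wall +x inner top [608.3 155.6  31. ]
floor-wall -x? [576.3 131.3   6. ]
[ 398.58778798 -220.74977931  394.34276015]
```

View pics/nest.png

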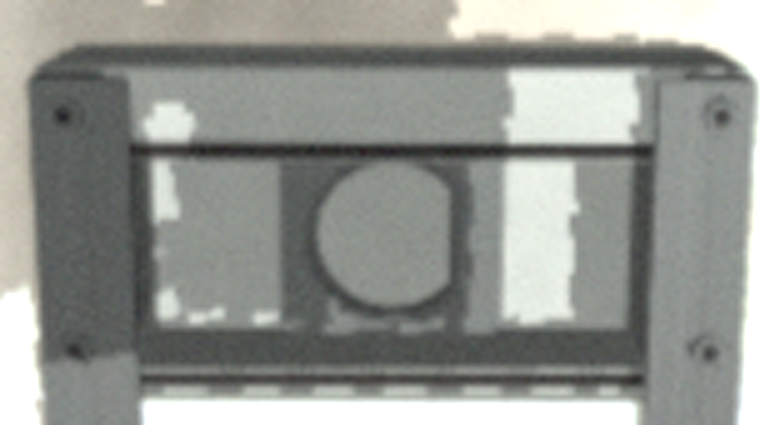

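```bash
python3 - <<'E'
from h import *
w=load("w_nest")
for p,z in(((393,234),10),((393,232),13)): print("nest",np.round(p2w(w,240+p[0]/5,130+p[1]/5,z),1))
print("rails", [np.round(p2w(w,240+a/5,130+b/5,58),1) for a,b in((30,80),(755,80))], "opening",[np.round(p2w(w,240+a/5,130+b/5,44),1) for a,b in((135,155),(652,155),(650,365),(145,365))])
robot.move_gripper(0.48)
P=np.array([591.0,156.9,0])
robot.move_linear(P+[0,0,80],ori=ori(np.pi),speed=120); robot.sleep(.2); st()
print(robot.move_linear(P+[0,0,17.5],speed=60,f_stop=8)); robot.sleep(.2); st("at")
robot.move_gripper(0.0); st("grip")
robot.move_linear(P+[0,0,110],speed=100); robot.sleep(.2); st("up")
E
```

```text
nest [ 476.5 -231.9   10. ]
nest [ 475.5 -231.7   13. ]
rails [array([ 427.8, -293.2,   58. ]), array([ 447.8, -159.3,   58. ])] opening [array([ 446.5, -278.8,   44. ]), array([ 461.5, -178.1,   44. ]), array([ 504.1, -183.2,   44. ]), array([ 489. , -284.7,   44. ])]
 t 14.39 tcp [591.9 157.   81. ] yaw 3.142 g 44.2 F [-0.2  0.2  0.2]
False
at t 15.78 tcp [591.3 156.9  17.9] yaw 3.142 g 44.7 F [ 0.2  0.5 -0.4]
grip t 16.24 tcp [591.  156.9  17.6] yaw 3.142 g 25.3 F [-0.3 -1.   0.2]
up t 17.52 tcp [590.6 156.8 109.2] yaw 3.142 g 25.6 F [-0.5 -0.2  0.1]
```

The jaws read about 25.5 mm, which matches gripping across the flat. Now I'll recentre the specimen on the bench by squeezing it crosswise and regripping.

```bash
python3 - <<'E'
from h import *
B=np.array([475.,45.,0])
robot.move_ptp(B+[0,0,60],ori(np.pi)); robot.sleep(.2); st("over")
print(robot.move_linear(B+[0,0,9],speed=25,f_stop=4)); st("set")
z=robot.current_tcp_pos()[2]
robot.move_gripper(0.48)
A=B+[0,-2,0]
robot.move_linear(B+[0,0,45],speed=120)
robot.move_ptp(A+[0,0,45],ori(np.pi/2)); robot.sleep(.2); snap("wrist","w_b1")
robot.move_linear(A+[0,0,z+1],speed=60,f_stop=6); robot.sleep(.25); st("sq")
robot.move_gripper(0.0); robot.sleep(.2); st("sq closed")
S=np.array(robot.current_tcp_pos())
robot.move_gripper(0.48)
robot.move_linear(S*[1,1,0]+[0,0,45],speed=120)
G=np.array([S[0],B[1],0])
robot.move_ptp(G+[0,0,45],ori(np.pi)); robot.sleep(.2)
robot.move_linear(G+[0,0,12],speed=60,f_stop=6); robot.sleep(.3); st("re")
robot.move_gripper(0.0); robot.sleep(.2); st("regrip")
robot.move_linear(G+[0,0,120],speed=120)
robot.move_ptp([474.,-232,230],ori(YC)); robot.sleep(.3); snap("wrist","w_hold"); st()
cv2.imwrite("pics/hold.png",np.hstack([cv2.resize(load("w_hold")["img"],(640,400))]))
E
```

```text
over t 18.43 tcp [476.8  45.5  60.6] yaw -3.14 g 25.5 F [ 0.1  0.5 -0.6]
True
set t 20.18 tcp [475.   45.   11.5] yaw -3.142 g 25.7 F [-0.3 -0.8  4.8]
sq t 23.77 tcp [475.3  43.   12.9] yaw 1.571 g 44.7 F [ 0.5  0.4 -0.5]
sq closed t 24.38 tcp [475.1  43.   12.6] yaw 1.571 g 29.0 F [-0.5 -0.3  1.7]
re t 27.91 tcp [475.4  45.   12.3] yaw -3.142 g 44.4 F [-0.5  0.4  0.5]
regrip t 28.57 tcp [475.2  45.   12.1] yaw -3.142 g 25.5 F [-0.  -0.5  0.7]
 t 32.32 tcp [ 474.  -231.9  230. ] yaw -0.148 g 25.3 F [-0.1  0.3 -0.4]
```

View pics/hold.png

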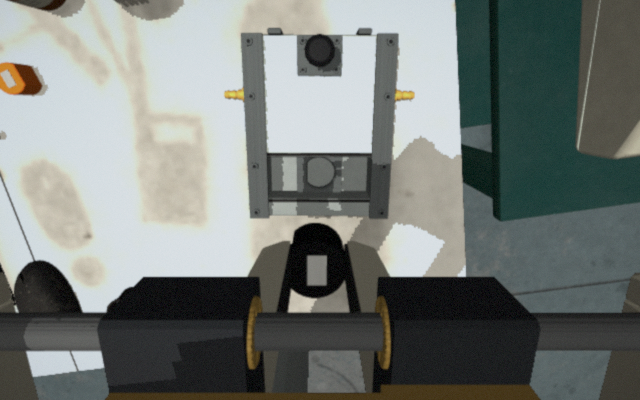

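The held specimen's flat faces image left, which is the cell's +y, as wanted. The nest pocket is at about (321,172) and the rail corners are at (242,33), (398,33), (249,217) and (390,217). I'll enlarge the nest from this opposite view so that the camera bias cancels.

```bash
python3 - <<'E'
from h import *
w=load("w_hold"); print(w["eye"])
c=cv2.resize(w["img"][140:225,240:400],None,fx=5,fy=5,interpolation=cv2.INTER_CUBIC)
cv2.imwrite("pics/nest2.png",cv2.convertScaleAbs(c,alpha=1.3,beta=15))
print([np.round(p2w(w,*p,58),1) for p in((242,33),(398,33),(249,217),(390,217))],np.round(p2w(w,321,172,10),1))
E
```

```text
[ 547.37418001 -242.70421817  395.31883497]
[array([ 614.3, -186.2,   58. ]), array([ 594.6, -319.5,   58. ]), array([ 449.7, -159.2,   58. ]), array([ 429.2, -297.2,   58. ])] [ 474.9 -235.2   10. ]
```

View pics/nest2.png

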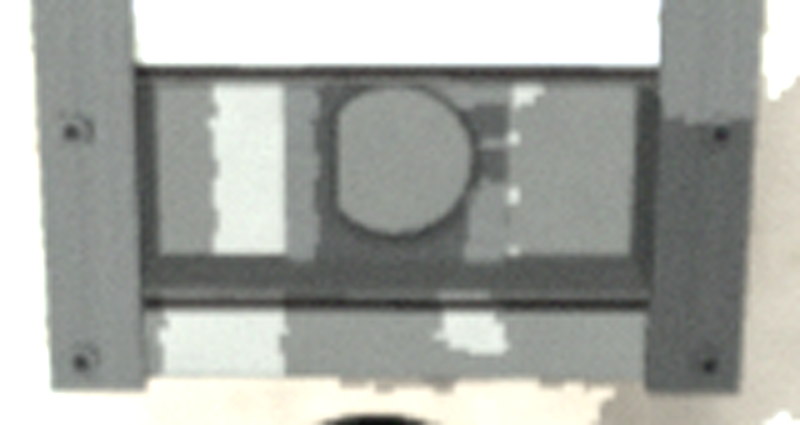

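Averaging the two opposite views puts the nest at about (475.6, −232.6), and the knob line gives y ≈ −232.8, which agrees. Now I'll insert the specimen.

```bash
python3 - <<'E'
from h import *
N=np.array([475.6,-232.6,0]); T=N-2*EY
robot.move_linear(T+[0,0,100],ori=ori(YC),speed=120)
robot.move_linear(T+[0,0,45],speed=80); robot.sleep(.3); st("above")
hit=robot.move_linear(T+[0,0,20.5],speed=25,f_stop=6); st(f"in {hit}")
if hit and robot.current_tcp_pos()[2]>24.5:
    for dx,dy in((1.2,0),(-1.2,0),(0,1.2),(0,-1.2),(2,0),(-2,0)):
        p=T+dx*EX+dy*EY; z=robot.current_tcp_pos()[2]
        robot.move_linear(p+[0,0,z+1.5],speed=40)
        h=robot.move_linear(p+[0,0,20.5],speed=25,f_stop=6); st(f"{dx,dy} {h}")
        if robot.current_tcp_pos()[2]<24.5: break
E
```

```text
above t 34.68 tcp [ 475.5 -234.7   45.4] yaw -0.148 g 25.6 F [ 0.4 -0.7  0.3]
in True t 35.54 tcp [ 475.1 -234.4   22.1] yaw -0.148 g 25.4 F [-0.6  0.3  5.3]
```

```bash
python3 - <<'E'
from h import *
robot.move_gripper(0.45); robot.sleep(.3); st("rel")
p=np.array(robot.current_tcp_pos())
robot.move_linear(p+[0,0,110],speed=120)
robot.move_ptp([474.,-232,230],ori(TY)); robot.sleep(.2); w=snap("wrist","w_seat"); st()
c=cv2.resize(w["img"][130:320,230:405],None,fx=3.1,fy=3.1,interpolation=cv2.INTER_CUBIC)
cv2.imwrite("pics/seat.png",cv2.convertScaleAbs(c,alpha=1.3,beta=15))
N=np.array([475.6,-232.6,0])
print("expected top centre px in crop",[(np.array(w2p(w,N+[0,0,z]))-[230,130])*3.1 for z in(36,)],"flat mid",(np.array(w2p(w,N+11*EY+[0,0,36]))-[230,130])*3.1,"far",(np.array(w2p(w,N-15*EY+[0,0,36]))-[230,130])*3.1)
E
```

```text
rel t 36.37 tcp [ 474.5 -233.9   21.4] yaw -0.148 g 41.8 F [ 0.8 -0.6 -0.8]
 t 40.33 tcp [ 474.  -232.   229.9] yaw 2.993 g 42.1 F [-0.1  0.2 -0.6]
expected top centre px in crop [array([272.50353887, 158.30097482])] flat mid [305.77800524 158.32427364] far [227.12996936 158.26920421]
```

View pics/seat.png

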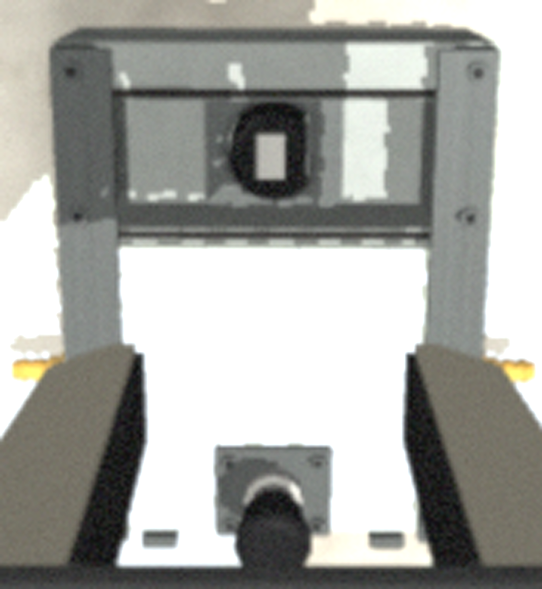

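The specimen is seated upright. The flat edge is at (306,158) against an expected 305.8, and the rectangle is level. The plunger stands in the open hole with the knob at (272,535). Now I'll shut the cover.

```bash
python3 - <<'E'
from h import *
K=np.array([586.6,-249.4,0])
robot.move_gripper(0.6)
robot.move_ptp(K+[0,0,130],ori(TY)); robot.sleep(.2)
print(robot.move_linear(K+[0,0,63],speed=70,f_stop=10)); robot.sleep(.2); st("down")
robot.move_gripper(0.0); st("grip")
p=np.array(robot.current_tcp_pos())
robot.move_linear(p+[0,0,10.5],speed=30); robot.sleep(.1); st("lift")
u=np.array(robot.current_tcp_pos())
h=robot.move_linear(u-EX*61,speed=40,f_stop=14); robot.sleep(.1); st(f"slid {h}")
q=np.array(robot.current_tcp_pos()); print("slid",(q-u)@EX)
h=robot.move_linear([q[0],q[1],p[2]-1],speed=30,f_stop=15); st(f"low {h}")
E
```

```text
False
down t 42.99 tcp [ 586.9 -249.6   63.6] yaw 2.994 g 55.9 F [ 0.9  1.1 -0.4]
grip t 43.63 tcp [ 586.6 -249.4   63. ] yaw 2.994 g 22.9 F [-0.4 -0.2 -0.8]
lift t 44.23 tcp [ 586.1 -249.2   72.9] yaw 2.994 g 23.1 F [ 0.8 -0.6 -8.3]
slid False t 46.02 tcp [ 528.8 -240.7   74. ] yaw 2.993 g 22.5 F [ 8.6  1.  -8.6]
slid -57.99636351862664
low True t 46.43 tcp [ 529.5 -240.7   62.8] yaw 2.994 g 22.9 F [-0.6  1.1  4.8]
```

```bash
python3 - <<'E'
from h import *
robot.move_gripper(0.6); robot.sleep(.2); st("rel")
p=np.array(robot.current_tcp_pos()); robot.move_linear(p+[0,0,90],speed=120)
K=[530.63595474,-238.72694756]
robot.move_ptp([*K,290],ori(np.pi)); robot.sleep(.1); w=snap("wrist","w_end"); st()
a=load("w_cell")["img"]; b=w["img"]; print(load("w_cell")["eye"],w["eye"])
for n,(r0,r1,c0,c1) in(("knob+plate",(155,200,293,337)),("rail corner",(80,110,370,395)),("rail BL",(205,240,245,270))):
    m=cv2.matchTemplate(cv2.cvtColor(b[r0-10:r1+10,c0-10:c1+10],6),cv2.cvtColor(a[r0:r1,c0:c1],6),cv2.TM_CCOEFF_NORMED)
    _,v,_,l=cv2.minMaxLoc(m); print(n,round(v,3),"shift px",l[0]-10,l[1]-10)
t=snap("top","top_end")["img"]; s=load("top1")["img"]
d=cv2.absdiff(t,s)[172:208,187:287].max(2); print("rack change cols (only specimen ~x262):",187+np.unique(np.where(d>60)[1]))
E
```

```text
rel t 47.36 tcp [ 528.9 -239.8   60.8] yaw 2.994 g 55.9 F [-0.3  0.3  0.2]
 t 49.02 tcp [ 529.8 -238.2  287.5] yaw 3.141 g 55.5 F [ 0.1  0.5 -0.3]
[ 454.56648567 -237.59207674  455.25320038] [ 453.93327875 -238.3736099   453.22027258]
knob+plate 0.995 shift px 0 2
rail corner 0.995 shift px 0 2
rail BL 0.976 shift px 0 2
rack change cols (only specimen ~x262): [256 257 258 259 260 261 262 263 264 265 266 267 268]
```

Relative to the rails, the knob is back exactly where it started (both shifted by the same (0,2) px from the camera pose), so the cover is shut and the plunger is home. Only the target's place in the rack changed. Handing in.

```bash
python3 -c "
from h import *
st(); robot.hand_in()"
```

```text
t 49.08 tcp [ 529.9 -238.3  287.7] yaw 3.141 g 55.8 F [ 0.3  0.2 -0.9]
the job is handed in; nothing more can be done
```

I put the flatted specimen away in the keeping cell and handed the job in at about 49 s of the 72 s allowed. All my last checks passed; the hand-in itself reports no verdict.

**What I did:**
- **Opening:** I pulled the plunger, slid the cover 58.2 mm to its stop and let the plunger drop into the open hole.
- **Specimen:** I took it from the rack, squared and centred it on the bench with a crosswise squeeze, then regripped it across the flat. I turned it half round and set it in the nest.
- **Closing:** I slid the cover back 58.0 mm and let the plunger snap home.

**Last checks:**
- **Seat:** The specimen touched the nest floor at TCP z 22.1 mm, exactly as expected. The wrist picture taken after release showed it upright with its flat on the cell's +y side, its edge at pixel 306 against 305.8 expected.
- **Cover and plunger:** The knob is back at its starting place relative to the rails, within about 1 px. The plunger was lowered to the height where I first gripped it (62.8 against 63.2 mm), so it is home.
- **Rack:** Only the flatted specimen's place changed; the two round ones look unmoved.

**Disagreements:**
- **Flat direction:** In the rack the flat faced along the channel (world −y), not the +x wall as the description says. The jaws could therefore grip it directly.
- **Far edge:** In the seated picture the round far edge read about 4 crop pixels (roughly 1.4 mm) from where I expected it.
- **Final look:** I compared the closed state with image code only, because my viewing limit of 12 pictures was used up.

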